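# Level the tilting drain stand and stand the measuring cylinder in it

### The arm

A 6-joint arm with a two-finger parallel gripper is mounted at the origin on the work surface. World frame = base frame: x ahead of the robot, y to its left, z up, the work surface at z = 0. Lengths are in m, angles in degrees, forces in N, time in s.
With the tool pointing down it reaches from about 0.25 to 0.8 m from the base axis. Payload 8.5 kg.
Tool frame: the origin (TCP) lies at the very end of the fingers, on their centre line; the grasp point (between the pads) lies 19 mm behind it; y points along the fingers, z is the direction in which the jaws open and shut, and the axes are right-handed (so a half turn about y gives the same grasp; the last joint's range is limited). The gripper opens to 85 mm and grips with 20 to 120 N. Pads are 22 mm wide; open, the fingers measure 114 mm over their backs; the gripper's body (76 mm by 85 mm) begins 54 mm behind the grasp point. The pads swing forward as they close: fully open they stand 13 mm farther back than shut.
Start: joints at [-63.14, 13.648, -0.773, 75.585, 0, 90], TCP at [0.237, -0.468, 0.231] pointing down, gripper open.
Joint ranges: [-152.45, 152.45], [-59.26, 108.67], [-65.41, 83.53], [-104.44, 129.93], [-82.83, 76.93], [-180, 180]. Speed limits (degrees/s): [127.2, 127.2, 159.86, 180, 180, 180].

### API

Orientations are given as a 3x3 rotation matrix whose columns are the frame's x, y, z axes.
In Python, from bench import r, imaging gives the robot as it stands. The module is installed in compiled form; this text tells all that it offers.
- The arm moves only by the tool jog_arm, never from a script. Its argument "steps" is a list of rows, each an object with "linear": the shift along the world's x, y, z in cm, a list of three; "rotation": the turn, a rotation vector about the world's x, y, z in rad, a list of three; "hand": the finger opening in cm, from 0 to 8.54. A call has 1 to 12 rows; each row shifts and turns the commanded pose from where the row before left it; what a row does not reach is not made up. A row lasts 1/8 s, in which the tool goes at most 62.5 mm and 10.7 degrees, less where a joint would pass 70% of its speed; a pose out of reach is approached as far as the arm can. A call is refused whole if a number of a shift passes 6.25 or a number of a turn 0.188, either way. A call with a gripper value outside its range is refused whole. The fingers move at their own pace and stop on an object; "grip_force" is the grip in N (left out, the last holds). Time passes only in rows, so rows that do not move let the fingers close. It gives the time, the measured TCP pose, the force and the opening at its end, in the units of the state.
- r.sense(): the state, without advancing time (a new reading comes with each control period).
- imaging.camera(name): name is "side" or "top" or "wrist"; returns a dict with "image" (480x640x3 uint8, blue, green, red), "mtx" (3x3 intrinsics, pixels), "rvec" (rotation vector, rad) and "tvec" (3), from world to camera coordinates, as OpenCV has them; the wrist camera has in their place "tool_from_camera" (4x4, takes a point from camera to tool coordinates, whose origin is the TCP and whose axes are the tool frame's). Camera axes: x right, y down, z forward; pixel columns grow to the right and rows downward; lengths in m; the calibration is good to about 2 mm. A picture is of the moment at which its call begins: read the wrist's pose just before it. There is no depth.
- r.hand_in(): hands the job in, once; it reports no verdict.
The state is a dict: "clock": time; "q": joint angles; "joint_velocities": joint speeds; "joint_efforts": joint torques, N m; "tool_pos": TCP position; "orientation": TCP orientation; "ft_force": force on the tool from outside, world axes, zero at the start; "torque": the same for the moment, N m; "gripper_width": opening from 0.0 (shut) to 1.0 (fully open).
Only numpy, scipy, OpenCV 4.12 (cv2) and the standard library are available. Lean on these libraries where they do the work, as an engineer would, in place of code of your own. Each camera call takes 0.05 s, during which the arm holds its last target. There are 200 camera calls.

### The job

The drain stand is locked in its tilted position, its lever leaning sideways. Pull its spring index ring out of the notch, swing the rack to the next notch, where it is level, and let the ring spring fully home so that the rack is locked there. Then stand the white measuring cylinder upright in the rack's cup, fully down, lowering it gently rather than dropping it, and leave the jar, the bottle and the mortar where they stand.

Things in the scene. Friction and masses are not known exactly. Their poses are not given: they have to be found in the camera images.
- stand: Fixed aluminium frame of the drain stand. Origin: on the bench under the hinge; axes z up, turned by its yaw. Base plate x -75..75, y -125..145, 14 mm thick. The rack's hinge runs along y, 95 mm up at x = 0. At y = -75 a 12 mm thick steel sector plate, 75 mm radius about the hinge, has three notches 10 mm deep, 0.66 rad apart; a cheek at y = 121 is 12 mm thick, 117 high.
- rack (a joint): Hinge of the rocking rack (white 110 x 150 mm plate with the cup; aluminium lever with the index ring). 0 = level, lever upright; positive = lever leans to the stand's -x (roughly world +y). Range -0.9 to 0.9 rad. Starts in the notch at about 0.66; next notch is at 0, with no other stop there. Play in a notch about 0.02 rad. Unlocked, friction (0.25 N m) holds it where left.
- index_ring (a joint): Travel in m of the index ring along the lever, away from the hinge: 0 = home, pin fully in a notch; 0.018 = fully out. The pin clears the notch above 0.011. A spring (5 N home, 11 N out) pulls it back; let go between notches, the pin rides on the sector's rim and drops into a notch when swung over it.
- ring_grip (a point): Middle of the top bar of the index ring, a dark steel finger ring at the lever's end: 56 mm outside, hole 34 mm, 10 mm thick, flat faces looking along the rack's x (the swing direction), so pinch its 10 mm with the tool in line with the lever. Home: 159.5 mm from the hinge, at stand y = -75; ring ends 6 mm farther out; lever's body ends at 105 mm. Axes: the rack's, z outward along the lever.
- cup_floor (a point): Centre of the floor inside the rack's round grey cup: 45 mm inside diameter, 34 mm deep, the last 8 mm flaring to 56 mm at the mouth, 64 mm outside. At stand y = 55, 8 mm above the hinge (103 mm above the bench) when level. Axes: the rack's, z out of the cup.
- cylinder: The white plastic measuring cylinder with fine grey graduation rings: straight open tube, 40 mm outside diameter, 150 mm high, wall 3 mm, about 0.12 kg, standing upright on the bench. Origin: centre of its underside, z up.
- jar: Bystander: squat white jar with a green screw cap, 72 mm across, 85 mm high. Origin: centre of its underside.
- bottle: Bystander: amber bottle with a white cap, 60 mm across, 135 mm high. Origin: centre of its underside.
- mortar: Bystander: white ceramic bowl, 96 mm across, 50 mm high. Origin: centre of its underside.
Not all that is in view belongs to the job. Of the things that look like the cylinder, take the one that is farthest to the robot's left at the start.

How it is judged (in metres and radians):
On the way, in this order (a step that is already met when the one before it is completed fails the run):
1. the index ring is pulled clear of the tilted notch (value of joint index_ring above 0.01 m and value of joint rack above 0.5 rad), for 0.05 s.
2. the rack is level and the ring has sprung home in that notch, while the cylinder is not yet in the cup (value of joint rack between -0.04 and 0.04 rad and value of joint index_ring below 0.004 m and distance between cylinder and cup_floor above 0.05 m), for 0.2 s.
At the end, for the whole second after the job is handed in: The rack is locked level (within 0.04 rad) with the index ring home (within 4 mm), and the cylinder stands upright (within 0.08 rad) in the cup, its foot within 4 mm of the cup's floor and within 5 mm of its centre, at rest (value of joint rack between -0.04 and 0.04 rad and value of joint index_ring below 0.004 m and horizontal distance between cylinder and cup_floor below 0.005 m and z of cylinder in the frame of cup_floor below 0.004 m and angle between cylinder's own z axis and vertical below 0.08 rad and linear speed of cylinder below 0.02 m/s and velocity of joint rack between -0.05 and 0.05 rad/s); the robot touches nothing.
It fails at once if the cylinder is dropped or knocked over (it falls faster than 0.5 m/s with no finger on it) (linear speed of cylinder above 0.5 m/s and contact force between the fingers and cylinder below 0.05 N).
It fails at once if the jar is pushed more than 25 mm or tipped (distance of jar from where it was at the start of the episode above 0.025 m or angle between jar's own z axis and vertical above 0.4 rad).
It fails at once if the bottle is pushed more than 25 mm or tipped (distance of bottle from where it was at the start of the episode above 0.025 m or angle between bottle's own z axis and vertical above 0.4 rad).
It fails at once if the mortar is pushed more than 25 mm or tipped (distance of mortar from where it was at the start of the episode above 0.025 m or angle between mortar's own z axis and vertical above 0.4 rad).
It also fails if it takes over 64 s, if anything falls off the work surface, if the arm or the gripper's body presses on something with over 40 N, if the wrist force passes 120 N, or if a joint passes its speed limit or range.

## Working session

There is one attempt and no reset: what is moved stays moved. The work goes in short steps, Python scripts to look and compute and a tool call to move; the robot and the scene stay as the last step left them, time stands still between calls to the robot, and variables do not carry over. Pictures are saved under pics/ and viewed, about 8 in all and at most 12, crops included, and the job is handed in when it is done.

Besides the shell and the picture viewer there is one more tool, called after ">>>" as name([rows], argument=value, ...), one row to a line, values as JSON. jog_arm: Moves the arm, as the interface text tells. Its arguments: {"type":"object","properties":{"steps":{"type":"array","items":{"type":"object","properties":{"linear":{"type":"array","items":{"type":"number"}},"rotation":{"type":"array","items":{"type":"number"}},"hand":{"type":"number"}}}},"grip_force":{"type":"number"}},"required":["steps"]}

```bash
mkdir -p pics; cat > h.py <<'E'
import numpy as np, cv2
from bench import r, imaging
def shot(n,f):
    c=imaging.camera(n); cv2.imwrite('pics/'+f,c['image']); return c
def ray(c,uv):
    R=cv2.Rodrigues(np.array(c['rvec'],float))[0]; t=np.array(c['tvec'],float).ravel()
    p=cv2.undistortPoints(np.array([[uv]],float),np.array(c['mtx']),None).ravel()
    return -R.T@t, R.T@np.array([p[0],p[1],1.])
def plane(c,uv,z):
    o,d=ray(c,uv); return o+d*(z-o[2])/d[2]
def tri(c1,a,c2,b):
    o1,d1=ray(c1,a);o2,d2=ray(c2,b)
    s=np.linalg.lstsq(np.stack([d1,-d2],1),o2-o1,rcond=None)[0]
    p,q=o1+d1*s[0],o2+d2*s[1]; return (p+q)/2,np.linalg.norm(p-q)
E
python3 - <<'E'
from h import *
import pickle
a=shot('top','top0.png');b=shot('side','side0.png')
pickle.dump((a,b),open('c0.pkl','wb'))
for c in(a,b):
    o,d=ray(c,(320,240)); print(o,d)
s=r.sense(); print(s['orientation'],s['tool_pos'],s['clock'])
E
```

```text
[0.4610129  0.09789468 1.46649487] [ 0.0848514   0.01588877 -0.99646505]
[ 0.55798703 -0.91783067  0.96963298] [ 0.01132251  0.7820612  -0.62310092]
[[-8.92123550e-01 -5.99832697e-04  4.51791114e-01]
 [-4.51791513e-01  1.18730284e-03 -8.92122760e-01]
 [-1.28847009e-06 -9.99999115e-01 -1.33022014e-03]] [ 0.23703007 -0.46801344  0.23073757] 0.1
```

View pics/top0.png

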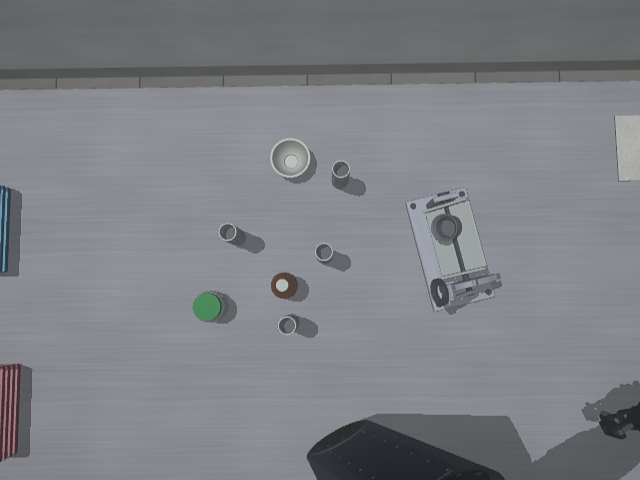

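View pics/side0.png

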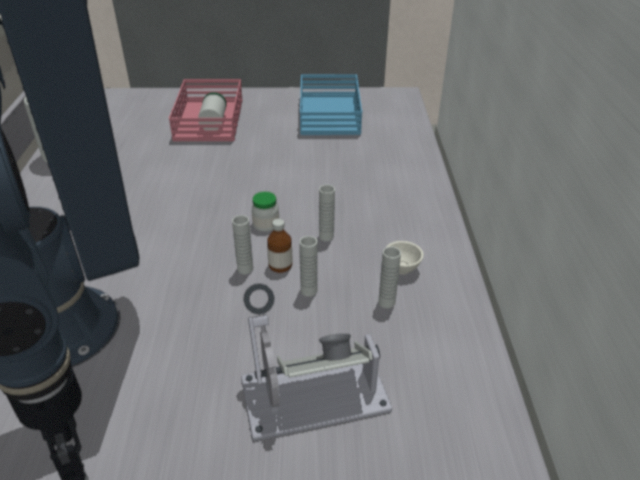

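The top view shows the stand's base corners near (406,203), (467,188), (495,297) and (434,312), with the ring at (440,293) and the cup at (446,228). The leftmost standing cylinder is at (229,233), next to the jar at (208,306) and the bottle at (284,286). The white thing in the red basket is lying down, so it isn't the target. Next I'll zoom in to refine these.

```bash
python3 - <<'E'
from h import *
a=cv2.imread('pics/top0.png');b=cv2.imread('pics/side0.png')
o=np.zeros((600,800,3),np.uint8)
o[:560,:440]=cv2.resize(a[180:320,395:505],None,fx=4,fy=4,interpolation=cv2.INTER_CUBIC)
o[:300,450:790]=cv2.resize(a[203:263,205:273],None,fx=5,fy=5,interpolation=cv2.INTER_CUBIC)
o[300:600,450:800]=cv2.resize(b[180:240+60,235:375],None,fx=2.5,fy=2.5,interpolation=cv2.INTER_CUBIC)
cv2.imwrite('pics/z0.png',o)
E
```

```text
(no output)
```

View pics/z0.png

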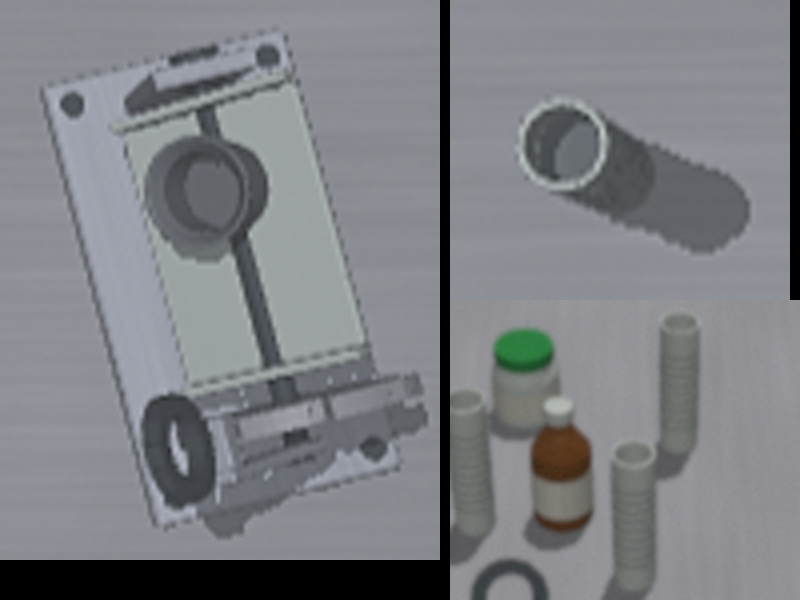

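Crop: base corners are at full-image pixels (405.5,202), (466.7,187.5), (434.2,311.7) and (494.5,296.5). The cylinder rim centre is at (227.3,231.9), and the ring at about (440,292).

```bash
cat >> h.py <<'E'
import pickle,os
if os.path.exists('stand.pkl'): O,X,Y=pickle.load(open('stand.pkl','rb'))
def stand(p): return O+X*p[0]+Y*p[1]+np.array([0,0,p[2]])
def rack(th,p):  # p in rack frame about hinge; positive th -> lever to -x
    c,s=np.cos(th),np.sin(th); return stand([p[0]*c-p[2]*s,p[1],.095+p[0]*s+p[2]*c])
E
python3 - <<'E'
from h import *
a,b=pickle.load(open('c0.pkl','rb'))
px=np.array([(405.5,202),(466.7,187.5),(434.2,311.7),(494.5,296.5)])-.3
P=np.array([plane(a,p,.014) for p in px])
M=np.array([(-75,145),(75,145),(-75,-125),(75,-125)])/1000.
Pc=P.mean(0)[:2];Mc=M.mean(0);U,S,V=np.linalg.svd((M-Mc).T@(P[:,:2]-Pc))
R=V.T@np.diag([1,np.linalg.det(V.T@U.T)])@U.T
O=np.r_[Pc-R@Mc,0];X=np.r_[R[:,0],0];Y=np.r_[R[:,1],0]
print('res mm',((M-Mc)@R.T+Pc-P[:,:2]).round(4)*1000)
print('O',O,'X',X,'yaw',np.degrees(np.arctan2(R[1,0],R[0,0])))
pickle.dump((O,X,Y),open('stand.pkl','wb'))
import h;h.O,h.X,h.Y=O,X,Y
g=rack(.66,[0,-.075,.1595]);print('ring tilted',g,'level',rack(0,[0,-.075,.1595]))
def proj(c,p): return cv2.projectPoints(np.array([p]),c['rvec'],c['tvec'],c['mtx'],None)[0].ravel()
gc=rack(.66,[0,-.075,.1595+.006-.028]);print('proj ring centre top',proj(a,gc),'side',proj(b,gc))
print('cup floor',stand([0,.055,.103]), proj(a,rack(.66,[0,.055,.008+.034])))
print('cyl',plane(a,(227.1,231.7),.15))
cyl=plane(a,(227.1,231.7),.15)
print(proj(b,cyl))
for n,p,z in(('jar',(208,306),.085),('bot',(282,285),.135),('mort',(291,157),.05),('c2',(324,252),.15),('c3',(287,325),.15),('c4',(341,168),.15)): print(n,plane(a,p,z))
E
```

```text
res mm [[ 1.6  0.2]
 [ 1.6  1. ]
 [-1.2  1.4]
 [-1.9 -2.5]]
O [ 0.55062573 -0.1883488   0.        ] X [ 0.22024452 -0.97544469  0.        ] yaw -77.27660486275794
ring tilted [ 0.4559292  -0.10947632  0.22100376] level [ 0.47746738 -0.20486714  0.2545    ]
proj ring centre top [438.28644405 291.97348872] side [259.67048793 296.74488675]
cup floor [ 0.60427519 -0.17623535  0.103     ] [443.32635393 227.7028468 ]
cyl [0.59360859 0.31922674 0.15      ]
[327.30086834 187.48453549]
jar [0.43359811 0.37218954 0.085     ]
bot [0.47779004 0.20236502 0.135     ]
mort [0.77819957 0.18649016 0.05      ]
c2 [0.54713754 0.11057519 0.15      ]
c3 [0.39286782 0.19095452 0.15      ]
c4 [0.72993496 0.07140992 0.15      ]
```

```bash
cat >> h.py <<'E'
from scipy.spatial.transform import Rotation as Ro
Z=np.array([0,0,1.])
def Rt(th): s,c=np.sin(th),np.cos(th); return np.stack([-Y,s*X-c*Z,c*X+s*Z],1)
def todo(p,R):
    s=r.sense(); print('dcm',((p-s['tool_pos'])*100).round(2),'drot',Ro.from_matrix(R@np.array(s['orientation']).T).as_rotvec().round(3),'F',np.round(s['ft_force'],1),'g',round(s['gripper_width'],3),'t',s['clock'])
E
python3 - <<'E'
from h import *
todo(rack(.66,[0,-.075,.215]),Rt(.66)); todo(rack(.66,[0,-.075,.215]),Rt(0)); print(X,Y)
E
```

```text
dcm [21.14 39.17  3.41] drot [-0.624 -0.224 -0.238] F [-0.3  0.4 -0.6] g 0.996 t 0.1
dcm [21.14 39.17  3.41] drot [-0.001 -0.    -0.247] F [-0.3  0.4 -0.6] g 0.996 t 0.1
[ 0.22024452 -0.97544469  0.        ] [0.97544469 0.22024452 0.        ]
```

>>> jog_arm([
  {"linear": [0, 0, 5], "hand": 6},
  {"linear": [1.1, 2, 4], "rotation": [0, 0, 0], "hand": 6},
  {"linear": [2, 3.7, 0], "rotation": [-0.062, -0.022, -0.024]},
  {"linear": [2, 3.7, 0], "rotation": [-0.062, -0.022, -0.024]},
  {"linear": [2, 3.7, 0], "rotation": [-0.062, -0.022, -0.024]},
  {"linear": [2, 3.7, 0], "rotation": [-0.062, -0.022, -0.024]},
  {"linear": [2, 3.7, 0], "rotation": [-0.062, -0.022, -0.024]},
  {"linear": [2, 3.7, 0], "rotation": [-0.062, -0.022, -0.024]},
  {"linear": [2, 3.7, 0], "rotation": [-0.062, -0.022, -0.024]},
  {"linear": [2, 3.7, 0], "rotation": [-0.062, -0.022, -0.024]},
  {"linear": [2, 3.8, -1], "rotation": [-0.062, -0.022, -0.024]},
  {"linear": [2, 3.8, -1.5], "rotation": [-0.062, -0.022, -0.024]},
], grip_force=60)

```text
invalid input
```

```bash
python3 - <<'E'
from h import *
todo(rack(.66,[0,-.075,.215]),Rt(.66))
s=r.sense(); c=shot('wrist','w1.png'); print(np.round(c['tool_from_camera'],3),s['q'])
R=np.array(s['orientation']);T=np.eye(4);T[:3,:3]=R;T[:3,3]=s['tool_pos']
W=np.linalg.inv(T@c['tool_from_camera'])
def pj(p):
    q=c['mtx']@(W@np.r_[p,1])[:3]; return q[:2]/q[2]
for y in(-.103,-.092,-.075,-.058,-.047): print(pj(rack(.66,[0,y,.1655])))
E
```

```text
dcm [21.14 39.17  3.41] drot [-0.624 -0.224 -0.238] F [-0.3  0.4 -0.6] g 0.996 t 0.1
[[-0.001  0.965  0.262 -0.066]
 [ 0.    -0.262  0.965 -0.143]
 [ 1.     0.001  0.    -0.   ]
 [ 0.     0.     0.     1.   ]] [-6.31396557e+01  1.36781819e+01 -8.11861845e-01  7.55861723e+01
  7.60327281e-05  9.00016604e+01]
[ -997.94344493 -1438.71804775]
[-1033.91042477 -1566.20274804]
[-1095.44270763 -1784.3034803 ]
[-1165.52420812 -2032.70685265]
[-1216.30386308 -2212.69497294]
```

View pics/w1.png

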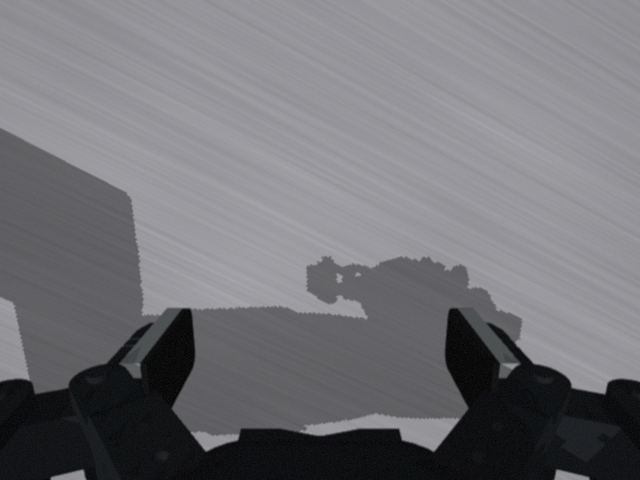

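The call was refused, probably because every row needs all its fields, and the wrist picture shows only bench. I'll send it again with complete rows.

>>> jog_arm([
  {"linear": [0, 0, 5], "rotation": [0, 0, 0], "hand": 6},
  {"linear": [1.1, 2, 4], "rotation": [0, 0, 0], "hand": 6},
  {"linear": [2, 3.7, 0], "rotation": [-0.062, -0.022, -0.024], "hand": 6},
  {"linear": [2, 3.7, 0], "rotation": [-0.062, -0.022, -0.024], "hand": 6},
  {"linear": [2, 3.7, 0], "rotation": [-0.062, -0.022, -0.024], "hand": 6},
  {"linear": [2, 3.7, 0], "rotation": [-0.062, -0.022, -0.024], "hand": 6},
  {"linear": [2, 3.7, 0], "rotation": [-0.062, -0.022, -0.024], "hand": 6},
  {"linear": [2, 3.7, 0], "rotation": [-0.062, -0.022, -0.024], "hand": 6},
  {"linear": [2, 3.7, 0], "rotation": [-0.062, -0.022, -0.024], "hand": 6},
  {"linear": [2, 3.7, 0], "rotation": [-0.062, -0.022, -0.024], "hand": 6},
  {"linear": [2, 3.8, -1], "rotation": [-0.062, -0.022, -0.024], "hand": 6},
  {"linear": [2, 3.8, -1.5], "rotation": [-0.062, -0.022, -0.024], "hand": 6},
], grip_force=60)

```text
clock: 1.65
tool_pos: [0.4513, -0.0836, 0.2964]
orientation: [[-0.973, 0.139, 0.186], [-0.232, -0.591, -0.773], [0.002, -0.795, 0.607]]
ft_force: [0.3, -0.0, -0.6]
gripper_width: 0.704
```

```bash
cat > w.py <<'E'
from h import *
import sys
def wrist(f):
    s=r.sense(); c=shot('wrist',f)
    T=np.eye(4);T[:3,:3]=s['orientation'];T[:3,3]=s['tool_pos']
    C=T@c['tool_from_camera'];W=np.linalg.inv(C)
    c['rvec']=cv2.Rodrigues(W[:3,:3])[0];c['tvec']=W[:3,3];return c
def proj(c,p): return cv2.projectPoints(np.atleast_2d(p),c['rvec'],c['tvec'],c['mtx'],None)[0].reshape(-1,2)
E
python3 - <<'E'
from w import *
todo(rack(.66,[0,-.075,.215]),Rt(.66)); print(np.round(r.sense()['q'],1))
c=wrist('w2.png')
for x in(-.005,.005): print(proj(c,[rack(.66,[x,y,.1655 if y==-.075 else .1375]) for y in(-.103,-.075,-.047)]))
print(proj(c,stand([.0,-.075,.095])))
E
```

```text
dcm [-0.28  0.73 -3.15] drot [-0.007 -0.004 -0.012] F [ 0.3 -0.  -0.6] g 0.704 t 1.65
[ 13.4   3.3 -13.   73.8 -37.4 180. ]
[[270.53971608 291.70883529]
 [263.20127955 261.53837092]
 [268.7701281  200.8224744 ]]
[[286.88031678 291.93442465]
 [282.04853008 261.79203038]
 [286.0741524  201.04323419]]
[[293.69604541 207.6851346 ]]
```

View pics/w2.png

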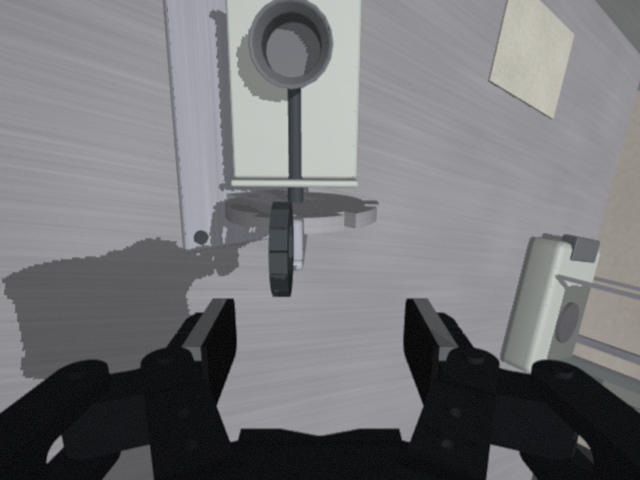

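Picture 5: the ring spans columns 271–292 and rows 202–296. That's about 8 px (4 mm) towards rack +x from the prediction, so I'll correct for it. q6 sits at its limit and will move off it on the way in.

```bash
python3 - <<'E'
from w import *
todo(rack(.66,[.004,-.0755,.2]),Rt(.66));todo(rack(.66,[.004,-.0755,.139]),Rt(.66))
E
```

```text
dcm [-0.22 -0.73 -3.75] drot [-0.004 -0.013 -0.022] F [ 2.6  1.7 -3.5] g 0.702 t 1.7
dcm [ 0.6  -4.38 -8.56] drot [-0.004 -0.013 -0.022] F [ 2.6  1.7 -3.5] g 0.702 t 1.7
```

>>> jog_arm([
  {"linear": [-0.1, -0.4, -1.9], "rotation": [0, 0, 0], "hand": 5},
  {"linear": [-0.1, -0.4, -1.9], "rotation": [0, 0, 0], "hand": 5},
  {"linear": [0.2, -0.9, -1.2], "rotation": [0, 0, 0], "hand": 5},
  {"linear": [0.2, -0.9, -1.2], "rotation": [0, 0, 0], "hand": 5},
  {"linear": [0.2, -0.9, -1.2], "rotation": [0, 0, 0], "hand": 5},
  {"linear": [0.2, -0.9, -1.2], "rotation": [0, -0.01, -0.02], "hand": 5},
  {"linear": [0, 0, 0], "rotation": [0, 0, 0], "hand": 5},
])

```text
clock: 2.58
tool_pos: [0.4557, -0.1299, 0.2094]
orientation: [[-0.978, 0.131, 0.162], [-0.208, -0.592, -0.778], [-0.006, -0.795, 0.607]]
ft_force: [-0.0, 0.3, -1.0]
gripper_width: 0.582
```

```bash
python3 - <<'E'
from w import *
todo(rack(.66,[.004,-.0755,.139]),Rt(.66)); print(np.round(r.sense()['q'],1))
c=wrist('w3.png')
print(proj(c,[rack(.66,[.004,-.0755,.139])]))
E
```

```text
dcm [ 0.32  0.5  -0.22] drot [-0.009  0.004  0.013] F [-0.   0.3 -1. ] g 0.582 t 2.575
[  7.1   5.2 -24.3  56.4 -37.2 173.9]
[[306.83235224 306.1448166 ]]
```

View pics/w3.png

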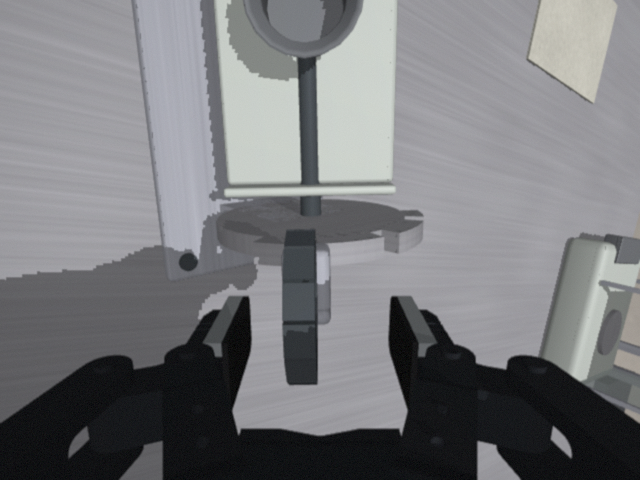

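Picture 6: the ring is between the pads, at columns 284–317 against a pad centre of 320. That leaves it about 5 mm off, which agrees with the computed remainder. I'll correct and close.

>>> jog_arm([
  {"linear": [0.3, 0.5, -0.2], "rotation": [0, 0, 0.01], "hand": 5},
  {"linear": [0, 0, 0], "rotation": [0, 0, 0], "hand": 2},
  {"linear": [0, 0, 0], "rotation": [0, 0, 0], "hand": 0.5},
  {"linear": [0, 0, 0], "rotation": [0, 0, 0], "hand": 0.5},
  {"linear": [0, 0, 0], "rotation": [0, 0, 0], "hand": 0.5},
  {"linear": [0, 0, 0], "rotation": [0, 0, 0], "hand": 0.5},
  {"linear": [0, 0, 0], "rotation": [0, 0, 0], "hand": 0.5},
], grip_force=70)

```text
clock: 3.5
tool_pos: [0.4595, -0.1239, 0.2083]
orientation: [[-0.976, 0.139, 0.17], [-0.219, -0.59, -0.777], [-0.008, -0.795, 0.606]]
ft_force: [-1.3, 6.1, 2.4]
gripper_width: 0.101
```

```bash
python3 - <<'E'
from w import *
todo(rack(.66,[.004,-.0755,.139]),Rt(.66))
p=r.sense()['tool_pos']-stand([0,-.075,.095]); x,y,z=p@X,p@Y,p[2]
print('meas x,y,z',x,y,z,'theta',np.arctan2(-x,z),'r',np.hypot(x,z)); print(Rt(.66)[:,1])
E
```

```text
dcm [-0.06 -0.11 -0.11] drot [-0.01   0.006  0.001] F [-1.3  6.1  2.4] g 0.101 t 3.5
meas x,y,z -0.08296300392649203 0.00033250691279267786 0.1133326716303514 theta 0.6319012721088544 r 0.14045338899214996
[ 0.13503563 -0.59806158 -0.78999223]
```

Gripped. Now I'll pull 16 mm outward along the lever.

>>> jog_arm([
  {"linear": [-0.05, 0.24, 0.32], "rotation": [0, 0, 0], "hand": 0.5},
  {"linear": [-0.06, 0.24, 0.31], "rotation": [0, 0, 0], "hand": 0.5},
  {"linear": [-0.05, 0.24, 0.32], "rotation": [0, 0, 0], "hand": 0.5},
  {"linear": [-0.06, 0.24, 0.31], "rotation": [0, 0, 0], "hand": 0.5},
  {"linear": [0, 0, 0], "rotation": [0, 0, 0], "hand": 0.5},
  {"linear": [0, 0, 0], "rotation": [0, 0, 0], "hand": 0.5},
])

```text
clock: 4.25
tool_pos: [0.4574, -0.1149, 0.2206]
orientation: [[-0.976, 0.138, 0.169], [-0.218, -0.591, -0.777], [-0.008, -0.795, 0.607]]
ft_force: [6.4, -4.1, -9.0]
gripper_width: 0.098
```

```bash
cat >> w.py <<'E'
HX=.003
def pol():
    s=r.sense();p=s['tool_pos']-stand([HX,-.075,.095]); x,y,z=p@X,p@Y,p[2]
    th=np.arctan2(-x,z);u=-np.sin(th)*X+np.cos(th)*Z;t=np.cos(th)*X+np.sin(th)*Z
    F=np.array(s['ft_force']); ty=np.array(s['orientation'])[:,1]
    print('th %.4f r %.4f y %.4f  tooltilt %.4f Fout %.1f Ftan %.1f Fy %.1f g %.3f'%(th,np.hypot(x,z),y,np.arctan2(ty@X,-ty[2]),F@u,F@t,F@Y,s['gripper_width']),s['clock'])
    return th,np.hypot(x,z)
E
python3 - <<'E'
from w import *
th,R=pol()
n=12;q=stand([HX,-.075,.095])
f=lambda a:q+R*(-np.sin(a)*X+np.cos(a)*Z)
L=np.linspace(th,0,n+1); P=[f(a) for a in L]
print('rot/row',-(-Y)*(th/n)*1, 'check',Ro.from_matrix(Rt(0)@Rt(.66).T).as_rotvec()*th/.66/n)
for i in range(n): print(((P[i+1]-P[i])*100).round(2))
E
```

```text
th 0.6486 r 0.1576 y 0.0002  tooltilt 0.6523 Fout -10.4 Ftan -1.1 Fy 5.4 g 0.098 4.25
rot/row [0.05272439 0.01190458 0.        ] check [0.05272439 0.01190458 0.        ]
[ 0.15 -0.68  0.5 ]
[ 0.16 -0.7   0.46]
[ 0.16 -0.72  0.42]
[ 0.17 -0.74  0.38]
[ 0.17 -0.76  0.34]
[ 0.18 -0.78  0.29]
[ 0.18 -0.79  0.25]
[ 0.18 -0.81  0.21]
[ 0.18 -0.82  0.16]
[ 0.19 -0.82  0.11]
[ 0.19 -0.83  0.07]
[ 0.19 -0.83  0.02]
```

The ring is out: 10.4 N on the spring means about 16 mm of travel. Now I'll swing it.

>>> jog_arm([
  {"linear": [0.15, -0.68, 0.5], "rotation": [0.0527, 0.0119, 0], "hand": 0.5},
  {"linear": [0.16, -0.7, 0.46], "rotation": [0.0527, 0.0119, 0], "hand": 0.5},
  {"linear": [0.16, -0.72, 0.42], "rotation": [0.0527, 0.0119, 0], "hand": 0.5},
  {"linear": [0.17, -0.74, 0.38], "rotation": [0.0527, 0.0119, 0], "hand": 0.5},
  {"linear": [0.17, -0.76, 0.34], "rotation": [0.0527, 0.0119, 0], "hand": 0.5},
  {"linear": [0.18, -0.78, 0.29], "rotation": [0.0527, 0.0119, 0], "hand": 0.5},
  {"linear": [0.18, -0.79, 0.25], "rotation": [0.0527, 0.0119, 0], "hand": 0.5},
  {"linear": [0.18, -0.81, 0.21], "rotation": [0.0527, 0.0119, 0], "hand": 0.5},
  {"linear": [0.18, -0.82, 0.16], "rotation": [0.0527, 0.0119, 0], "hand": 0.5},
  {"linear": [0.19, -0.82, 0.11], "rotation": [0.0527, 0.0119, 0], "hand": 0.5},
  {"linear": [0.19, -0.83, 0.07], "rotation": [0.0527, 0.0119, 0], "hand": 0.5},
  {"linear": [0.19, -0.83, 0.02], "rotation": [0.0527, 0.0119, 0], "hand": 0.5},
])

```text
clock: 5.75
tool_pos: [0.4788, -0.2072, 0.2522]
orientation: [[-0.977, 0.005, 0.215], [-0.215, 0.001, -0.977], [-0.005, -1.0, 0.001]]
ft_force: [7.2, 3.7, -11.1]
gripper_width: 0.098
```

>>> jog_arm([
  {"linear": [0, 0, 0], "rotation": [0, 0, 0], "hand": 0.5},
  {"linear": [0, 0, 0], "rotation": [0, 0, 0], "hand": 0.5},
])

```text
clock: 6.0
tool_pos: [0.4789, -0.2077, 0.2519]
orientation: [[-0.977, 0.005, 0.214], [-0.214, -0.002, -0.977], [-0.005, -1.0, 0.003]]
ft_force: [8.0, 1.5, -11.4]
gripper_width: 0.101
```

```bash
python3 - <<'E'
from w import *
pol()
c=shot('side','s1.png')
i=c['image'][300:450,220:420]; cv2.imwrite('pics/s1c.png',cv2.resize(i,None,fx=4,fy=4,interpolation=cv2.INTER_CUBIC))
E
```

```text
th -0.0005 r 0.1569 y 0.0008  tooltilt 0.0029 Fout -11.4 Ftan 0.3 Fy 8.1 g 0.101 6.0
```

>>> jog_arm([
  {"linear": [0, 0, -0.3], "rotation": [0, 0, 0], "hand": 0.5},
  {"linear": [0, 0, -0.3], "rotation": [0, 0, 0], "hand": 0.5},
  {"linear": [0, 0, -0.3], "rotation": [0, 0, 0], "hand": 0.5},
  {"linear": [0, 0, 0], "rotation": [0, 0, 0], "hand": 0.5},
])

```text
clock: 6.55
tool_pos: [0.4789, -0.2074, 0.2433]
orientation: [[-0.977, 0.006, 0.215], [-0.215, -0.002, -0.977], [-0.005, -1.0, 0.003]]
ft_force: [6.4, -0.3, -7.5]
gripper_width: 0.104
```

```bash
python3 - <<'E'
from w import *
pol()
E
```

```text
th 0.0013 r 0.1483 y 0.0008  tooltilt 0.0034 Fout -7.5 Ftan 1.7 Fy 6.1 g 0.104 6.55
```

The force falls to −7.5 N, which is about 7.5 mm of travel, so the pin is already in the notch. I'll continue home and release.

>>> jog_arm([
  {"linear": [0, 0, -0.3], "rotation": [0, 0, 0], "hand": 0.5},
  {"linear": [0, 0, -0.3], "rotation": [0, 0, 0], "hand": 0.5},
  {"linear": [0, 0, 0], "rotation": [0, 0, 0], "hand": 0.5},
  {"linear": [0, 0, 0], "rotation": [0, 0, 0], "hand": 0.5},
])

```text
clock: 7.05
tool_pos: [0.4789, -0.2074, 0.2377]
orientation: [[-0.977, 0.006, 0.215], [-0.215, -0.002, -0.977], [-0.006, -1.0, 0.004]]
ft_force: [6.1, 1.5, -5.4]
gripper_width: 0.099
```

```bash
python3 - <<'E'
from w import *
pol()
E
```

```text
th 0.0016 r 0.1427 y 0.0008  tooltilt 0.0037 Fout -5.4 Ftan -0.1 Fy 6.3 g 0.099 7.05
```

>>> jog_arm([
  {"linear": [0, 0, 0], "rotation": [0, 0, 0], "hand": 1.6},
  {"linear": [0, 0, 0], "rotation": [0, 0, 0], "hand": 3},
  {"linear": [0, 0, 0], "rotation": [0, 0, 0], "hand": 5},
  {"linear": [0, 0, 0], "rotation": [0, 0, 0], "hand": 5},
  {"linear": [0, 0, 2], "rotation": [0, 0, 0], "hand": 5},
  {"linear": [0, 0, 4], "rotation": [0, 0, 0], "hand": 5},
  {"linear": [0, 0, 4], "rotation": [0, 0, 0], "hand": 6},
  {"linear": [0, 0, 4], "rotation": [0, 0, 0], "hand": 6},
  {"linear": [2, 0, 4], "rotation": [0, 0, 0], "hand": 6},
  {"linear": [4, 0, 0], "rotation": [0, 0, 0], "hand": 6},
  {"linear": [0, 0, 0], "rotation": [0, 0, 0], "hand": 6},
])

```text
clock: 8.43
tool_pos: [0.5403, -0.2078, 0.4164]
orientation: [[-0.977, 0.004, 0.215], [-0.215, -0.002, -0.977], [-0.004, -1.0, 0.003]]
ft_force: [-0.6, -0.9, -0.1]
gripper_width: 0.703
```

```bash
python3 - <<'E'
from w import *
c=wrist('w4.png'); pickle.dump(c,open('w4.pkl','wb'))
print('cup mouth',proj(c,[stand([0,.055,.137]),stand([0,.055,.103]),stand([0,-.075,.095+.1655])]))
E
```

```text
cup mouth [[301.49061274 127.44736562]
 [302.75303507 127.7356512 ]
 [297.77377087 302.46753789]]
```

View pics/w4.png

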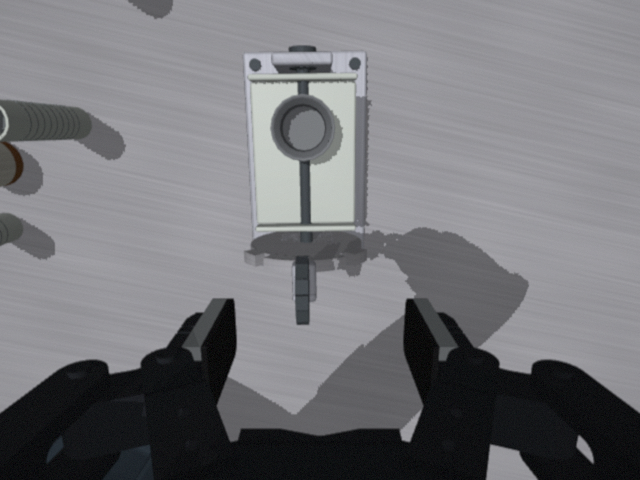

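Picture 7 shows the rack level, with the ring home at about (303,290) and the cup mouth centre at (303,128.5), 2–3 mm from the prediction. Next I'll go over the cylinder, turning the wrist to stay off its limit.

>>> jog_arm([
  {"linear": [0.5, 4.8, 0], "rotation": [0, 0, 0.05], "hand": 8},
  {"linear": [0.5, 4.8, 0], "rotation": [0, 0, 0.05], "hand": 8},
  {"linear": [0.5, 4.8, -1], "rotation": [0, 0, 0.05], "hand": 8},
  {"linear": [0.5, 4.8, -1], "rotation": [0, 0, 0.05], "hand": 8},
  {"linear": [0.5, 4.8, -1], "rotation": [0, 0, 0.05], "hand": 8},
  {"linear": [0.5, 4.8, -2], "rotation": [0, 0, 0.05], "hand": 8},
  {"linear": [0.5, 4.8, -2], "rotation": [0, 0, 0.05], "hand": 8},
  {"linear": [0.5, 4.8, -2], "rotation": [0, 0, 0.05], "hand": 8},
  {"linear": [0.5, 4.8, -2], "rotation": [0, 0, 0.05], "hand": 8},
  {"linear": [0.5, 4.8, -2], "rotation": [0, 0, 0.05], "hand": 8},
  {"linear": [0.3, 4.7, -2], "rotation": [0, 0, 0.05], "hand": 8},
  {"linear": [0, 0, 0], "rotation": [0, 0, 0], "hand": 8},
], grip_force=25)

```text
clock: 9.98
tool_pos: [0.5896, 0.3213, 0.2654]
orientation: [[-0.718, 0.003, 0.696], [-0.696, -0.001, -0.718], [-0.001, -1.0, 0.003]]
ft_force: [1.3, -0.8, 0.5]
gripper_width: 0.938
```

```bash
python3 - <<'E'
from w import *
c=pickle.load(open('w4.pkl','rb')); print('cup',plane(c,(303,128.5),.137), 'floor',plane(c,(306,130),.103),'model+HX',stand([.003,.055,.1]))
s=r.sense();R=np.array(s['orientation']);print(np.round(s['q'],1),s['tool_pos'],R.round(3))
c=wrist('w5.png')
print('cyl top pred',proj(c,[.5936,.3192,.15]),plane(c,(320,240),.15))
E
```

```text
cup [ 0.60362956 -0.1778649   0.137     ] floor [ 0.60277326 -0.18002813  0.103     ] model+HX [ 0.60493592 -0.17916168  0.1       ]
[ 2.860e+01  2.860e+01  2.690e+01  8.820e+01 -1.000e-01  1.645e+02] [0.58955864 0.32129637 0.26541507] [[-0.718  0.003  0.696]
 [-0.696 -0.001 -0.718]
 [-0.001 -1.     0.003]]
cyl top pred [[326.21742729 236.10547226]] [0.58903112 0.32024933 0.15      ]
```

View pics/w5.png

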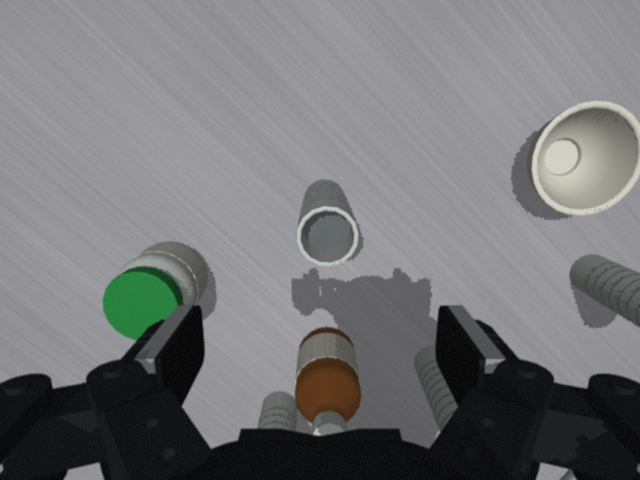

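Picture 8: the rim centre is at (328,236) against a predicted (326,236), and the surroundings are clear. I'll descend and grip.

>>> jog_arm([
  {"linear": [0.48, -0.3, 0], "rotation": [0, 0, 0], "hand": 8},
  {"linear": [0, 0, -2], "rotation": [0, 0, 0], "hand": 8},
  {"linear": [0, 0, -3], "rotation": [0, 0, 0], "hand": 8},
  {"linear": [0, 0, -3], "rotation": [0, 0, 0], "hand": 8},
  {"linear": [0, 0, -3], "rotation": [0, 0, 0], "hand": 8},
  {"linear": [0, 0, -3], "rotation": [0, 0, 0], "hand": 8},
  {"linear": [0, 0, -2], "rotation": [0, 0, 0], "hand": 8},
  {"linear": [0, 0, -1.4], "rotation": [0, 0, 0], "hand": 8},
  {"linear": [0, 0, 0], "rotation": [0, 0, 0], "hand": 6},
  {"linear": [0, 0, 0], "rotation": [0, 0, 0], "hand": 5},
  {"linear": [0, 0, 0], "rotation": [0, 0, 0], "hand": 4.4},
  {"linear": [0, 0, 0], "rotation": [0, 0, 0], "hand": 3.5},
], grip_force=25)

```text
clock: 11.52
tool_pos: [0.5962, 0.317, 0.095]
orientation: [[-0.72, 0.007, 0.693], [-0.693, 0.002, -0.721], [-0.007, -1.0, 0.003]]
ft_force: [-2.5, 2.0, 4.8]
gripper_width: 0.464
```

>>> jog_arm([
  {"linear": [0, 0, 0], "rotation": [0, 0, 0], "hand": 3.5},
  {"linear": [0, 0, 0], "rotation": [0, 0, 0], "hand": 3.5},
  {"linear": [0, 0, 0], "rotation": [0, 0, 0], "hand": 3.5},
  {"linear": [0, 0, 0], "rotation": [0, 0, 0], "hand": 3.5},
])

```text
clock: 12.02
tool_pos: [0.5962, 0.3171, 0.095]
orientation: [[-0.72, 0.007, 0.694], [-0.694, 0.002, -0.72], [-0.007, -1.0, 0.004]]
ft_force: [-2.0, 1.2, 5.5]
gripper_width: 0.459
```

Gripped at 3.9 cm. Lifting, then carrying it over the cup.

>>> jog_arm([
  {"linear": [0, 0, 1], "rotation": [0, 0, 0], "hand": 3.5},
  {"linear": [0, 0, 3], "rotation": [0, 0, 0], "hand": 3.5},
  {"linear": [0, 0, 4], "rotation": [0, 0, 0], "hand": 3.5},
  {"linear": [0, 0, 4], "rotation": [0, 0, 0], "hand": 3.5},
  {"linear": [0, 0, 4], "rotation": [0, 0, 0], "hand": 3.5},
  {"linear": [0, 0, 3], "rotation": [0, 0, 0], "hand": 3.5},
  {"linear": [0, 0, 1], "rotation": [0, 0, 0], "hand": 3.5},
  {"linear": [0, -1, 0], "rotation": [0, 0, 0], "hand": 3.5},
  {"linear": [0, -3, 0], "rotation": [0, 0, 0], "hand": 3.5},
  {"linear": [0, -4, 0], "rotation": [0, 0, 0], "hand": 3.5},
  {"linear": [0.1, -4, 0], "rotation": [0, 0, 0], "hand": 3.5},
  {"linear": [0.1, -4, 0], "rotation": [0, 0, 0], "hand": 3.5},
])

```text
clock: 13.52
tool_pos: [0.5972, 0.1543, 0.292]
orientation: [[-0.721, 0.004, 0.693], [-0.693, -0.0, -0.721], [-0.002, -1.0, 0.003]]
ft_force: [-0.6, -0.3, -1.3]
gripper_width: 0.459
```

>>> jog_arm([
  {"linear": [0.1, -4, 0], "rotation": [0, 0, 0], "hand": 3.5},
  {"linear": [0.1, -4, 0], "rotation": [0, 0, 0], "hand": 3.5},
  {"linear": [0.1, -4, 0], "rotation": [0, 0, 0], "hand": 3.5},
  {"linear": [0.1, -4, 0], "rotation": [0, 0, 0], "hand": 3.5},
  {"linear": [0.1, -4, 0], "rotation": [0, 0, 0], "hand": 3.5},
  {"linear": [0.1, -4, 0], "rotation": [0, 0, 0], "hand": 3.5},
  {"linear": [0, -4, 0], "rotation": [0, 0, 0], "hand": 3.5},
  {"linear": [0, -3, 0], "rotation": [0, 0, 0], "hand": 3.5},
  {"linear": [0, -2, 0], "rotation": [0, 0, 0], "hand": 3.5},
  {"linear": [0, -0.6, 0], "rotation": [0, 0, 0], "hand": 3.5},
  {"linear": [0, 0, 0], "rotation": [0, 0, 0], "hand": 3.5},
  {"linear": [0, 0, 0], "rotation": [0, 0, 0], "hand": 3.5},
])

```text
clock: 15.02
tool_pos: [0.6041, -0.1787, 0.2939]
orientation: [[-0.72, 0.006, 0.694], [-0.694, 0.001, -0.72], [-0.005, -1.0, 0.004]]
ft_force: [-1.1, -0.3, -0.8]
gripper_width: 0.462
```

```bash
python3 - <<'E'
from w import *
R=Rt(0); todo(np.array([.604,-.179,.24]),np.array(r.sense()['orientation']))
a=shot('top','t2.png');b=shot('side','s2.png');c=wrist('w6.png')
pickle.dump((a,b,c),open('c6.pkl','wb'))
o=np.zeros((600,800,3),np.uint8)
o[:300,:400]=cv2.resize(c['image'],(400,300))
o[300:,:400]=cv2.resize(a['image'][190:265,395:495],None,fx=4,fy=4,interpolation=cv2.INTER_CUBIC)
o[:,400:]=cv2.resize(b['image'][230:410,270:390],(400,600),interpolation=cv2.INTER_CUBIC)
cv2.imwrite('pics/z6.png',o)
t=r.sense()['tool_pos']; bot=t-[0,0,.095]
print('side: bottom',proj(b,[bot]),'cup mouth',proj(b,[[.604,-.179,.137]]),'top rim',proj(a,[bot+[0,0,.15]]))
E
```

```text
dcm [-0.01 -0.03 -5.39] drot [0. 0. 0.] F [-1.1 -0.3 -0.8] g 0.462 t 15.025
side: bottom [[339.80864066 320.11939947]] cup mouth [[338.94430652 343.777106  ]] top rim [[480.45966654 211.87846942]]
```

View pics/z6.png

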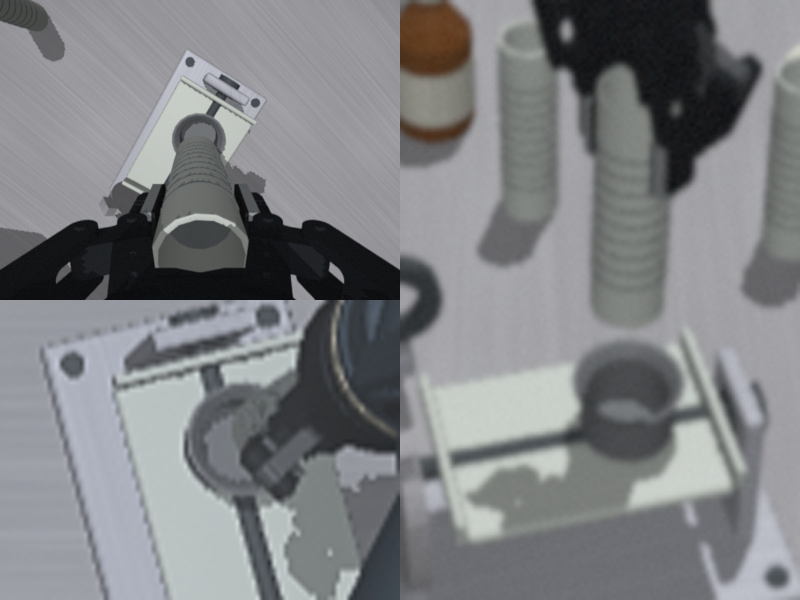

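Picture 9: the cylinder foot is at side pixel (338,323), above the cup mouth at (338.4,341.6). It's within about 2 mm, roughly on the −x side. I'll nudge +x by 1 mm and lower in stages, watching the forces.

>>> jog_arm([
  {"linear": [0.1, 0, -1], "rotation": [0, 0, 0], "hand": 3.5},
  {"linear": [0, 0, -1.5], "rotation": [0, 0, 0], "hand": 3.5},
  {"linear": [0, 0, -1.5], "rotation": [0, 0, 0], "hand": 3.5},
  {"linear": [0, 0, -1], "rotation": [0, 0, 0], "hand": 3.5},
  {"linear": [0, 0, -0.7], "rotation": [0, 0, 0], "hand": 3.5},
  {"linear": [0, 0, -0.4], "rotation": [0, 0, 0], "hand": 3.5},
  {"linear": [0, 0, -0.3], "rotation": [0, 0, 0], "hand": 3.5},
  {"linear": [0, 0, -0.3], "rotation": [0, 0, 0], "hand": 3.5},
  {"linear": [0, 0, -0.3], "rotation": [0, 0, 0], "hand": 3.5},
  {"linear": [0, 0, 0], "rotation": [0, 0, 0], "hand": 3.5},
])

```text
clock: 16.42
tool_pos: [0.605, -0.1797, 0.2237]
orientation: [[-0.721, 0.006, 0.693], [-0.693, 0.001, -0.721], [-0.005, -1.0, 0.004]]
ft_force: [0.5, 1.0, -2.4]
gripper_width: 0.465
```

>>> jog_arm([
  {"linear": [0, 0, -0.3], "rotation": [0, 0, 0], "hand": 3.5},
  {"linear": [0, 0, -0.3], "rotation": [0, 0, 0], "hand": 3.5},
  {"linear": [0, 0, -0.3], "rotation": [0, 0, 0], "hand": 3.5},
  {"linear": [0, 0, -0.3], "rotation": [0, 0, 0], "hand": 3.5},
  {"linear": [0, 0, -0.3], "rotation": [0, 0, 0], "hand": 3.5},
  {"linear": [0, 0, -0.3], "rotation": [0, 0, 0], "hand": 3.5},
  {"linear": [0, 0, 0], "rotation": [0, 0, 0], "hand": 3.5},
])

```text
clock: 17.3
tool_pos: [0.6049, -0.1796, 0.2056]
orientation: [[-0.721, 0.006, 0.693], [-0.693, 0.001, -0.721], [-0.005, -1.0, 0.004]]
ft_force: [0.5, 1.7, -2.0]
gripper_width: 0.467
```

Foot at about 0.111 with no side force. I'll lower until it touches the floor.

>>> jog_arm([
  {"linear": [0, 0, -0.2], "rotation": [0, 0, 0], "hand": 3.5},
  {"linear": [0, 0, -0.2], "rotation": [0, 0, 0], "hand": 3.5},
  {"linear": [0, 0, -0.2], "rotation": [0, 0, 0], "hand": 3.5},
  {"linear": [0, 0, -0.1], "rotation": [0, 0, 0], "hand": 3.5},
  {"linear": [0, 0, 0], "rotation": [0, 0, 0], "hand": 3.5},
])

```text
clock: 17.92
tool_pos: [0.605, -0.1797, 0.1988]
orientation: [[-0.721, 0.006, 0.693], [-0.693, 0.001, -0.721], [-0.005, -1.0, 0.004]]
ft_force: [0.3, 0.6, -0.8]
gripper_width: 0.459
```

>>> jog_arm([
  {"linear": [0, 0, -0.1], "rotation": [0, 0, 0], "hand": 3.5},
  {"linear": [0, 0, -0.1], "rotation": [0, 0, 0], "hand": 3.5},
  {"linear": [0, 0, 0], "rotation": [0, 0, 0], "hand": 3.5},
])

```text
clock: 18.3
tool_pos: [0.6052, -0.1796, 0.1978]
orientation: [[-0.721, 0.008, 0.693], [-0.693, 0.001, -0.721], [-0.006, -1.0, 0.005]]
ft_force: [-0.9, 2.3, 5.3]
gripper_width: 0.461
```

It has touched the floor (TCP z 0.1978 puts the foot at about 0.103, with +5 N up). I'll release slowly and go up.

>>> jog_arm([
  {"linear": [0, 0, 0], "rotation": [0, 0, 0], "hand": 4.2},
  {"linear": [0, 0, 0], "rotation": [0, 0, 0], "hand": 4.8},
  {"linear": [0, 0, 0], "rotation": [0, 0, 0], "hand": 6},
  {"linear": [0, 0, 0], "rotation": [0, 0, 0], "hand": 8},
  {"linear": [0, 0, 0], "rotation": [0, 0, 0], "hand": 8},
  {"linear": [0, 0, 0.5], "rotation": [0, 0, 0], "hand": 8},
  {"linear": [0, 0, 3], "rotation": [0, 0, 0], "hand": 8},
  {"linear": [0, 0, 4], "rotation": [0, 0, 0], "hand": 8},
  {"linear": [0, 0, 4], "rotation": [0, 0, 0], "hand": 8},
  {"linear": [0, 0, 4], "rotation": [0, 0, 0], "hand": 8},
  {"linear": [-4, 0, 0], "rotation": [0, 0, 0], "hand": 8},
  {"linear": [-4, 0, 0], "rotation": [0, 0, 0], "hand": 8},
])

```text
clock: 19.8
tool_pos: [0.5248, -0.1797, 0.3524]
orientation: [[-0.72, 0.007, 0.693], [-0.694, 0.0, -0.72], [-0.006, -1.0, 0.005]]
ft_force: [0.4, -0.3, -0.0]
gripper_width: 0.936
```

```bash
python3 - <<'E'
from w import *
b=shot('side','s7.png');c=wrist('w7.png')
print(r.sense()['clock'],np.round(r.sense()['ft_force'],1))
f=[.6045,-.1795,.103]
print('side foot/top pred',proj(b,[f,[f[0],f[1],.253]]),'ring top centre',proj(b,[stand([.003,-.075,.095+.1375])]))
o=np.zeros((600,800,3),np.uint8)
o[:300,:400]=cv2.resize(c['image'],(400,300))
o[:,400:]=cv2.resize(b['image'][250:430,230:390],(400,600)[:1]+(450,)) if 0 else cv2.copyMakeBorder(cv2.resize(b['image'][250:430,230:390],(400,450),interpolation=cv2.INTER_CUBIC),0,150,0,0,cv2.BORDER_CONSTANT)
cv2.imwrite('pics/z7.png',o)
E
```

```text
19.9 [0.4 1.  1. ]
side foot/top pred [[338.82315362 356.21729717]
 [340.72948885 298.42090801]] ring top centre [[266.66265372 319.354753  ]]
```

View pics/z7.png

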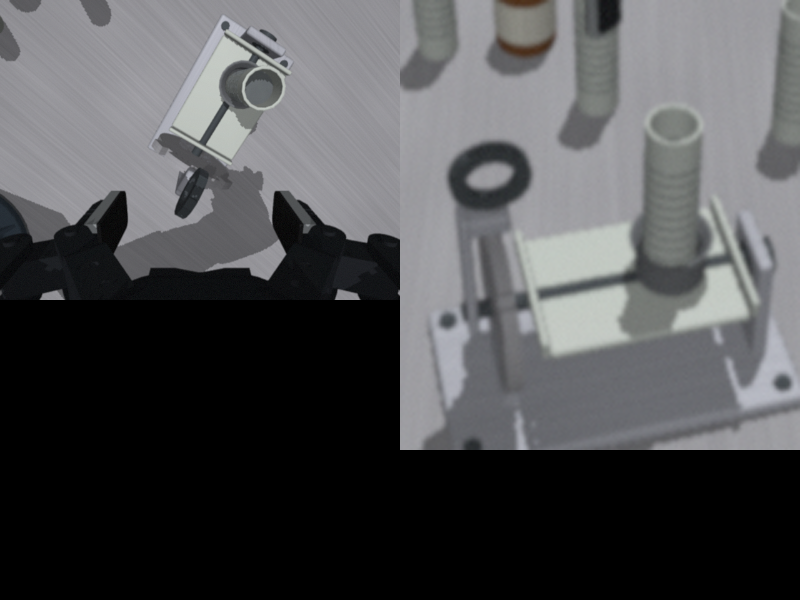

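Picture 10: the cylinder stands upright in the cup, with its top rim at side pixel (339,300) against a predicted (341,298). The ring is at (266,320) against (267,319) for level and home. The gripper is clear, so I'm handing in.

```bash
python3 -c "
from bench import r
print(r.hand_in())"
```

```text
the job is handed in; nothing more can be done
None
```

I pulled the index ring about 16 mm out of the tilted notch, swung the rack to level and let the ring back home. I then lowered the leftmost standing cylinder into the cup until it touched the floor, released it, and handed in at about 20 s. No verdict was reported.

**Last checks**
- **Ring:** the pull eased from 11.4 N to 5.4 N as it went home, which fits the spring's 5 N at home. In the side view it sits within 1 px of where it should be for level and home.
- **Cylinder:** the foot height works out at about 0.103 m (the cup's floor) when contact showed +5 N. It looks upright in the last picture, with its rim within about 2.5 px of the prediction.
- **Gripper and bystanders:** the gripper was clear at the end, reading about 1 N. I did not measure the jar, bottle or mortar again, but the arm passed well clear of them and I saw no contact forces there.

**Disagreements**
- **Stand position:** the top view put the stand about 3 mm off along its x compared with the wrist view. I used the corrected value.
- **Cylinder over the cup:** before lowering, the side view suggested it was about 2 mm off, so I shifted it 1 mm. It went in with no side force.
- **Refused move:** the first move call was refused because some rows lacked fields. Nothing moved.

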